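# Wind up the press's dwell timer in its drawer

### The job

Pull the drawer of the grey unit all the way out by its handle, then wind the spring timer inside it fully: turn its flat key clockwise (seen facing the dial), regrasping as often as needed, until it comes up against its stop. Leave the drawer out and the key wound and let go; do not shift or tip the jar, the carton or the green block.

Things in the scene. Friction and masses are not known exactly. Their poses are not given: they have to be found in the camera images.
- unit: Grey painted metal drawer unit fixed on the bench, 220 mm deep (x), 220 wide (y), 138 high (z). Origin at the bottom centre of its front face; x points into the unit, away from the drawer's opening direction, z up. One drawer, opening to -x. Until the drawer is pulled out, the unit's top covers the timer.
- drawer_handle (a point): Middle of the drawer's bar handle: a steel bar 10 mm thick and 110 mm long (along its y), standing 40 mm off the drawer front, 95 mm above the bench (43 mm below the unit's top). Same axes as the unit: the drawer opens to -x. The drawer front is 196 mm wide, its upper edge 106 mm above the bench, and moves with the handle.
- drawer (a joint): How far the drawer is out (m): 0 shut, 0.17 fully out at its stop. The slide is a little stiff (about 4 N) and stays where it is left.
- key_grip (a point): Centre of the timer's flat steel winding key: a bar 40 mm long (its x), 9 thick (its y), 22 high (its z) on a thin stem; moves with drawer and key. z is the turning axis, out of the dial: it leans 28 degrees from vertical towards the drawer front (-x of the unit). It lies 95 mm behind the drawer's front panel, 100 mm above the bench and 32 mm out from the dial.
- dial (a point): The spring timer, a grey box fixed in the middle of the drawer, with a round white dial on its sloping face of 70 x 90 mm, square to the key's axis. The point is the middle of the dial, where the key's axis meets it; axes as the unit's: x into the unit, z up. The drawer's side walls stand 178 mm apart and reach 66 mm above the bench.
- key (a joint): Winding angle of the key (rad): 0 run down, 6.4 fully wound, at a firm stop. It grows as the key turns clockwise seen facing the dial, i.e. about -z of key_grip. Winding takes 0.15 rising to 0.24 N m; a ratchet-like drag holds the key where it is let go.
- jar: White jar with a steel cap, 60 mm across, 75 mm high, beside the drawer; origin at the centre of its underside. Bystander.
- carton: Small cardboard carton, 75 x 60 x 55 mm high, beside the drawer; origin at the centre of its underside. Bystander.
- block: Machined green plastic block, 60 x 80 x 40 mm high, lying on top of the unit; origin at the centre of its underside. Bystander.

How it is judged:
By the outcome, as a careful person would: the job done as asked, in the order asked, and still so for the second after the job is handed in, with the robot touching nothing.
It also fails if it takes over 67 s, if anything falls off the work surface, if the arm or the gripper's body presses on something with over 40 N, if the wrist force passes 120 N, or if a joint passes its speed limit or range.

### The arm

A 6-joint arm with a two-finger parallel gripper is mounted at the origin on the work surface. World frame = base frame: x ahead of the robot, y to its left, z up, the work surface at z = 0. Lengths are in m, angles in rad, forces in N, time in s.
With the tool pointing down it reaches from about 0.225 to 0.875 m from the base axis. Payload 3.4 kg.
Tool frame: the origin (TCP) lies at the very end of the fingers, on their centre line; the grasp point (between the pads) lies 19 mm behind it (manip.tcp_to_grasp is the distance from the TCP to the grasp point, in m); z points along the fingers, y is the line along which they close (so a half turn about z gives the same grasp; the last joint's range is limited). The gripper opens to 85 mm and grips with 20 to 120 N. Pads are 22 mm wide; open, the fingers measure 114 mm over their backs; the gripper's body (76 mm by 85 mm) begins 54 mm behind the grasp point. The pads swing forward as they close: fully open they stand 13 mm farther back than shut.
Start: joints at [-1.24, 0.276, 1.505, -0, 1.361, -0.121], TCP at [0.251, -0.517, 0.231] pointing down, gripper open.
Joint ranges: [-2.89, 2.89], [-0.75, 2.08], [0.22, 2.7], [-1.18, 4.32], [0.11, 2.71], [-2.7, 2.7]. Speed limits (rad/s): [2.57, 2.57, 3.14, 3.14, 3.14, 3.14].

### API

Orientations are given as a unit quaternion [w, x, y, z].
In Python, from rig import status, get_image, job, manip gives the robot as it stands.
- The arm moves only by the tool apply_moves, never from a script. Its arguments are lists of equal length, an entry for each row: "xyz": the shift along the tool's x, y, z each as a share of 0.3 m, from -1 to 1, a list of three; "rot": the turn, a rotation vector about the tool's x, y, z each as a share of 60 degrees, from -1 to 1, a list of three; "hand": the opening, from -1 (shut) to 1 (fully open). A call has 1 to 8 rows; each row shifts and turns the commanded pose from where the row before left it, along the tool's axes as they then stand; what a row does not reach is not made up. A row lasts 1/8 s, in which the tool goes at most 62.5 mm and 10.7 degrees, less where a joint would pass 70% of its speed; a pose out of reach is approached as far as the arm can. A call with a number of a shift or a turn outside -1 to 1 is refused whole. A call with a gripper value outside its range is refused whole. The fingers move at their own pace and stop on an object; "force" is the grip in N (left out, the last holds). Time passes only in rows, so rows that do not move let the fingers close. It gives the time, the measured TCP pose, the force, the opening and the grip force at its end, in the units of the state.
- status.get_state(): the state, without advancing time (a new reading comes with each control period).
- get_image(name): name is "scene" or "top" or "wrist"; returns a dict with "pixels" (480x640x3 uint8, red, green, blue), "fovy" (degrees; the focal length in pixels is half the picture's height over the tangent of half this angle, whatever the lens; pixels are square), "cx", "cy" (the principal point, pixels), "origin" and "orientation" of the camera in the world; the wrist camera has in their place "tool_from_camera" (4x4, takes a point from camera to tool coordinates, whose origin is the TCP and whose axes are the flange's). Camera axes: x right, y down, z forward; pixel columns grow to the right and rows downward; lengths in m; the calibration is good to about 2 mm. A picture is of the moment at which its call begins: read the wrist's pose just before it. There is no depth.
- job.sign_off(): hands the job in; it is judged then, once.
The state is a dict: "clock": time; "qpos": joint angles; "qd": joint speeds; "effort": joint torques, N m; "position": TCP position; "ee_rot": TCP orientation; "contact_force": force on the tool from outside, world axes, zero at the start; "moment": the same for the moment, N m; "width": finger opening in m; "gripper_force": force on a finger pad.
Only numpy, scipy, OpenCV 4.12 (cv2) and the standard library are available. Lean on these libraries where they do the work, as an engineer would, in place of code of your own. Each camera call takes 0.05 s, during which the arm holds its last target. There are 200 camera calls.

## Working session

There is one attempt and no reset: what is moved stays moved. The work goes in short steps, Python scripts to look and compute and a tool call to move; the robot and the scene stay as the last step left them, time stands still between calls to the robot, and variables do not carry over. Pictures are saved under pics/ and viewed, at most 10 in all, crops included, and the job is handed in when it is done.

Besides the shell and the picture viewer there is one more tool, called as name(argument=value, ...) on one line, values as JSON. apply_moves: Moves the arm, as the interface text tells. Its arguments: {"type":"object","properties":{"xyz":{"type":"array","items":{"type":"array","items":{"type":"number","minimum":-1,"maximum":1}}},"rot":{"type":"array","items":{"type":"array","items":{"type":"number","minimum":-1,"maximum":1}}},"hand":{"type":"array","items":{"type":"number"}},"force":{"type":"number"}},"required":["xyz","rot","hand"]}

```bash
ls; mkdir -p pics
python3 - <<'E'
from rig import status,get_image,job,manip
import cv2,numpy as np
print(status.get_state()); print([a for a in dir(manip) if a[0]!='_'], manip.tcp_to_grasp)
for n in ["scene","top"]:
    i=get_image(n); cv2.imwrite(f"pics/{n}0.png",i["pixels"][:,:,::-1]); print({k:(np.round(v,4).tolist() if k!="pixels" else 0) for k,v in i.items()})
E
```

```text
pics
{'clock': 0.0, 'qpos': array([-1.23997911e+00,  2.76589307e-01,  1.50612983e+00,  1.16865796e-05,
        1.36069811e+00, -1.20968029e-01]), 'qd': array([-0.00045103,  0.00014036,  0.00086595,  0.00066532, -0.00205815,
        0.00096171]), 'effort': array([ 2.51268775e-04, -4.16775548e+01, -2.45810366e+01, -8.21627327e-05,
        1.07971145e-02,  1.43185747e-05]), 'position': array([ 0.25087234, -0.51680075,  0.23044427]), 'ee_rot': array([-9.07881453e-04,  9.74594437e-01,  2.23975111e-01, -8.98649331e-05]), 'contact_force': array([-0.02024218,  0.38823279, -0.2014409 ]), 'moment': array([0.06859612, 0.00451172, 0.01213093]), 'gripper_force': 0.0, 'width': 0.08547115243070358}
['MotionError', 'tcp_to_grasp'] 0.0187
{'pixels': 0, 'fovy': 55.146, 'cx': 314.4997, 'cy': 235.5703, 'origin': [0.4051, 0.0298, 0.9977], 'orientation': [0.1057, -0.6987, 0.7002, -0.1019]}
{'pixels': 0, 'fovy': 56.5752, 'cx': 316.1273, 'cy': 233.6069, 'origin': [0.5576, 0.0299, 0.856], 'orientation': [-0.0609, 0.7127, -0.696, 0.062]}
```

View pics/scene0.png

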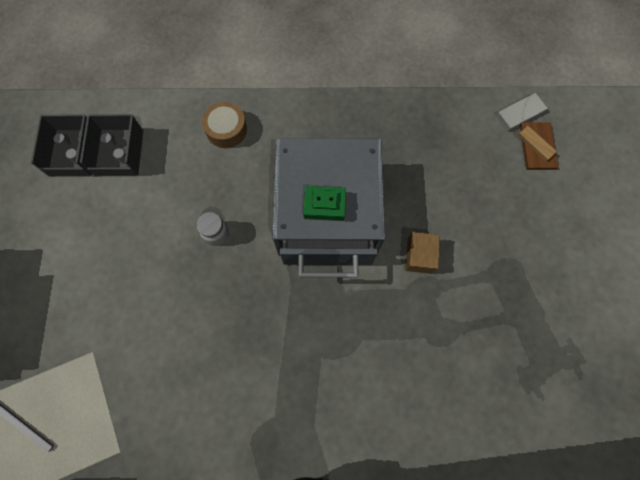

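View pics/top0.png

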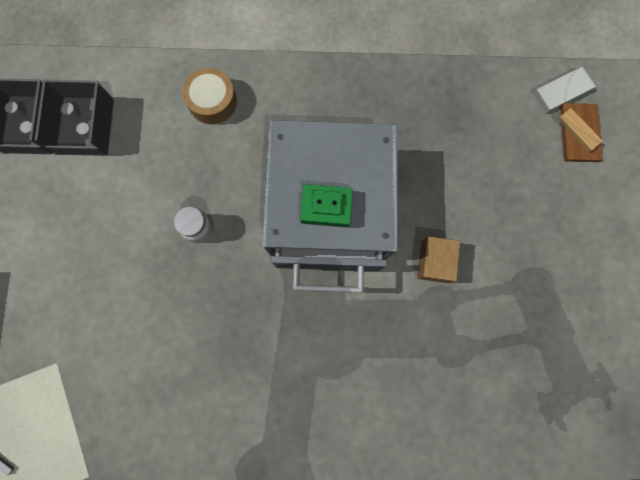

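The two pictures show the unit facing the robot. In "top", its top's corners are at (264,248), (396,250), (396,125) and (270,121), and the handle bar runs from (294,290) to (362,292). The jar is at (190,222), the carton at (440,258) and the block at (326,205).

```bash
cat > h.py <<'E'
import numpy as np,cv2
from scipy.spatial.transform import Rotation as R
from rig import status,get_image,job,manip
def Q(q): return R.from_quat(np.roll(q,-1))
def cam(i):
    f=240/np.tan(np.radians(i["fovy"])/2); return f,np.array([i["cx"],i["cy"]])
def plane(i,uv,z):
    f,c=cam(i); d=Q(i["orientation"]).apply(np.append((np.array(uv)-c)/f,1)); o=np.array(i["origin"])
    return o+d*(z-o[2])/d[2]
def proj(i,p):
    f,c=cam(i); q=Q(i["orientation"]).inv().apply(np.array(p)-i["origin"]); return q[:2]/q[2]*f+c
def st():
    s=status.get_state(); return np.array(s["position"]),Q(s["ee_rot"]),s
def shares(Rt,pt=None):
    """total move to target in tool axes: shift (m), rotvec (deg)"""
    p,r,s=st(); print("shift m",np.round(r.inv().apply(pt-p),4),"rot deg",np.round(np.degrees((r.inv()*Rt).as_rotvec()),2))
E
python3 - <<'E'
from h import *
t=get_image("top"); s=get_image("scene")
for uv,z in [((264,248),.138),((396,250),.138),((396,124),.138),((270,121),.138),((294,291),.1),((362,292),.1),((273,262),.106),((386,265),.106)]: print("top",uv,plane(t,uv,z).round(4))
for uv,z in [((275,240),.138),((383,238),.138),((381,139),.138),((276,139),.138),((300,275),.1),((357,276),.1)]: print("sc",uv,plane(s,uv,z).round(4))
for uv,z in [((190,216),.075),((441,243),.055)]: print(plane(t,uv,z).round(4))
a=t["pixels"][230:310,230:480,::-1]; b=s["pixels"][215:295,230:480,::-1]
cv2.imwrite("pics/c1.png",cv2.resize(np.vstack([a,b]),None,fx=3.2,fy=3.2,interpolation=cv2.INTER_CUBIC))
E
```

```text
top (264, 248) [0.6581 0.1144 0.138 ]
top (396, 250) [ 0.6599 -0.1001  0.138 ]
top (396, 124) [ 0.8774 -0.1018  0.138 ]
top (270, 121) [0.8774 0.1137 0.138 ]
top (294, 291) [0.5916 0.0652 0.1   ]
top (362, 292) [ 0.5926 -0.0492  0.1   ]
top (273, 262) [0.6391 0.1019 0.106 ]
top (386, 265) [ 0.6385 -0.0889  0.106 ]
sc (275, 240) [0.6572 0.1113 0.138 ]
sc (383, 238) [ 0.6606 -0.0993  0.138 ]
sc (381, 139) [ 0.8761 -0.1047  0.138 ]
sc (276, 139) [0.8771 0.1144 0.138 ]
sc (300, 275) [0.5956 0.0635 0.1   ]
sc (357, 276) [ 0.5933 -0.0498  0.1   ]
[0.7215 0.2566 0.075 ]
[ 0.6866 -0.1971  0.055 ]
```

View pics/c1.png

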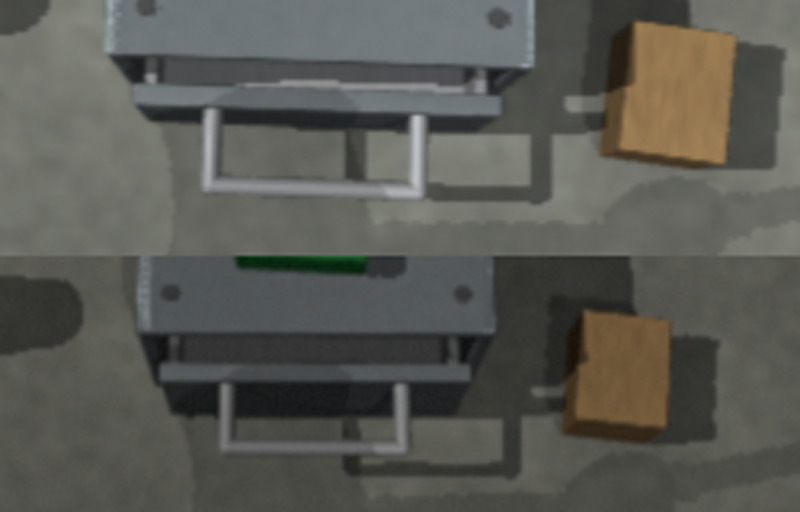

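The crop confirms the bar at x≈0.594 and y≈0.007, with the drawer front at x≈0.639, which matches the 40 mm standoff plus half the bar. I'll turn the tool so it closes along world x, then move above the bar with the hand part open.

apply_moves(xyz=[[0,0,0],[0,0,0],[0,0,0],[0,0,0],[0,0,0],[0,0,0],[0.15,0.1,0],[0.15,0.1,0]], rot=[[0,0,-0.177],[0,0,-0.177],[0,0,-0.177],[0,0,-0.177],[0,0,-0.177],[0,0,-0.177],[0,0,0],[0,0,0]], hand=[0,0,0,0,0,0,0,0])

```text
clock: 1.2
position: [0.312, -0.427, 0.2309]
ee_rot: [-0.0, 0.71, 0.704, 0.0]
contact_force: [-0.0, 0.6, 1.7]
width: 0.0428
gripper_force: 0.0
```

apply_moves(xyz=[[0.15,0.1,0],[0.15,0.1,0],[0.15,0.1,0],[0.15,0.1,0],[0.15,0.1,0],[0.15,0.1,0],[0.15,0.1,0],[0,0,0]], rot=[[0,0,0],[0,0,0],[0,0,0],[0,0,0],[0,0,0],[0,0,0],[0,0,0],[0,0,0]], hand=[0,0,0,0,0,0,0,0])

```text
clock: 2.2
position: [0.5253, -0.111, 0.231]
ee_rot: [-0.0, 0.708, 0.707, 0.001]
contact_force: [0.1, -0.2, -0.7]
width: 0.0427
gripper_force: 0.0
```

Run:
```python
from h import *
p,r,s=st(); print(p,r.as_matrix().round(3),s["qpos"].round(3),s["clock"],s["width"])
shares(R.from_matrix([[0,1,0],[1,0,0],[0,0,-1]]),np.array([.594,.007,.0763]))
w=get_image("wrist"); cv2.imwrite("pics/w1.png",w["pixels"][:,:,::-1]); print(w["tool_from_camera"],w["fovy"])
```

```text
[ 0.52531313 -0.1110454   0.23098334] [[ 0.002  1.     0.   ]
 [ 1.    -0.002  0.001]
 [ 0.001  0.    -1.   ]] [-3.390e-01  2.190e-01  1.585e+00  1.000e-03  1.338e+00 -3.370e-01] 2.2 0.04272642777868148
shift m [0.118  0.0684 0.1549] rot deg [ 0.02 -0.07 -0.1 ]
[[ 3.04302086e-04 -9.45249398e-01 -3.26348715e-01  8.42795954e-02]
 [ 9.99999788e-01  4.75448800e-04 -4.44664447e-04 -6.10723561e-04]
 [ 5.75480905e-04 -3.26348511e-01  9.45249342e-01 -1.44091431e-01]
 [ 0.00000000e+00  0.00000000e+00  0.00000000e+00  1.00000000e+00]] 65.86916346270105
```

View pics/w1.png

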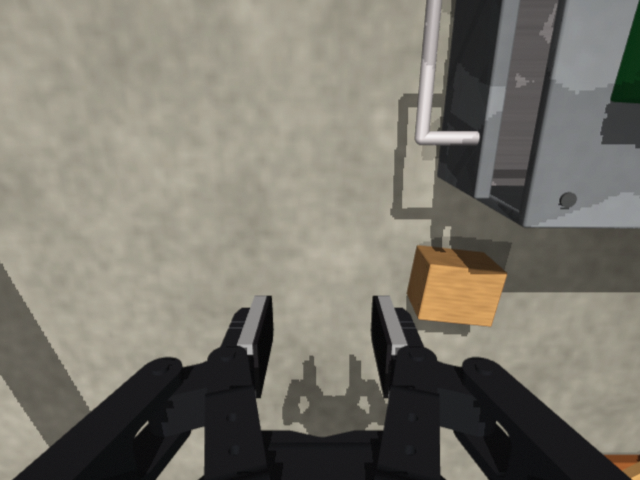

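The wrist view shows the handle corner at (422,137), clear bench around it, and the fingers part open. I'll go above the bar, descend, then close.

apply_moves(xyz=[[0.131,0.076,0],[0.131,0.076,0],[0.131,0.076,0],[0,0,0.13],[0,0,0.13],[0,0,0.13],[0,0,0.12],[0,0,0]], rot=[[0,0,0],[0,0,0],[0,0,0],[0,0,0],[0,0,0],[0,0,0],[0,0,0],[0,0,0]], hand=[0,0,0,0,0,0,0,0])

```text
clock: 3.25
position: [0.5901, 0.0019, 0.0756]
ee_rot: [-0.003, 0.71, 0.704, -0.003]
contact_force: [0.7, 0.2, 0.5]
width: 0.0425
gripper_force: 0.0
```

apply_moves(xyz=[[0,0,0],[0,0,0],[0,0,0],[0,0,0]], rot=[[0,0,0],[0,0,0],[0,0,0],[0,0,0]], hand=[-1,-1,-1,-1], force=50)

```text
clock: 3.75
position: [0.5958, 0.0024, 0.0805]
ee_rot: [0.003, 0.709, 0.705, 0.002]
contact_force: [4.0, -2.5, 6.1]
width: 0.0079
gripper_force: 49.4
```

apply_moves(xyz=[[0,-0.03,0],[0,-0.08,0],[0,-0.08,0],[0,-0.08,0],[0,-0.08,0],[0,-0.08,0],[0,-0.06,0],[0,0,0]], rot=[[0,0,0],[0,0,0],[0,0,0],[0,0,0],[0,0,0],[0,0,0],[0,0,0],[0,0,0]], hand=[-1,-1,-1,-1,-1,-1,-1,-1])

```text
clock: 4.75
position: [0.4451, 0.0037, 0.0804]
ee_rot: [0.001, 0.709, 0.705, -0.0]
contact_force: [-3.1, -4.0, 17.2]
width: 0.0081
gripper_force: 51.5
```

apply_moves(xyz=[[0,-0.03,-0.007],[0,-0.03,-0.007],[0,-0.012,0],[0,0,0]], rot=[[0,0,0],[0,0,0],[0,0,0],[0,0,0]], hand=[-1,-1,-1,-1])

```text
clock: 5.25
position: [0.4384, 0.0037, 0.0811]
ee_rot: [0.01, 0.71, 0.704, 0.01]
contact_force: [35.0, -0.0, -50.6]
width: 0.0077
gripper_force: 48.8
```

Run:
```python
from h import *
p,r,s=st(); print(p,s["contact_force"],s["qpos"].round(3))
t=get_image("top"); sc=get_image("scene")
cv2.imwrite("pics/c2.png",np.hstack([cv2.resize(i["pixels"][b:b+150,250:400,::-1],None,fx=2.65,fy=2.65,interpolation=cv2.INTER_CUBIC) for i,b in((t,230),(sc,220))]))
```

```text
[0.43842915 0.00371081 0.08108204] [ 3.49769248e+01 -3.49639836e-02 -5.06117793e+01] [-0.154  0.206  2.031  0.005  0.877 -0.147]
```

View pics/c2.png

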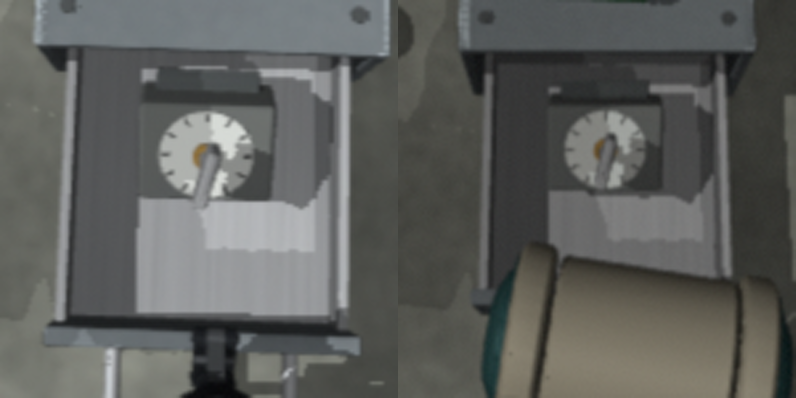

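The drawer is out, with the panel at row ≈361 in "top". The key shows as a grey bar from (212,150) to (200,205) in the left crop, lying roughly along the unit's x. I'll relax the vertical load and tug gently to check for the stop.

apply_moves(xyz=[[0,0.006,0.008],[0,0,0],[0,0,0]], rot=[[0,0,0],[0,0,0],[0,0,0]], hand=[-1,-1,-1])

```text
clock: 5.72
position: [0.4385, 0.0037, 0.0809]
ee_rot: [0.009, 0.71, 0.704, 0.008]
contact_force: [25.2, 1.0, -25.7]
width: 0.0076
gripper_force: 51.5
```

apply_moves(xyz=[[0,-0.01,0.0],[0,-0.01,0],[0,0,0]], rot=[[0,0,0],[0,0,0],[0,0,0]], hand=[-1,-1,-1])

```text
clock: 6.1
position: [0.4385, 0.0037, 0.081]
ee_rot: [0.013, 0.711, 0.703, 0.013]
contact_force: [39.6, 2.8, -41.4]
width: 0.0079
gripper_force: 49.9
```

The drawer doesn't move at ~40 N, so it is at its stop. I'll relieve the load, release and rise.

apply_moves(xyz=[[0,0.01,0.008],[0,0.006,0.005],[0,0,0],[0,0,0],[0,0,0],[0,0,-0.06],[0,0,-0.18],[0,0,-0.18]], rot=[[0,0,0],[0,0,0],[0,0,0],[0,0,0],[0,0,0],[0,0,0],[0,0,0],[0,0,0]], hand=[-1,-1,0,0,0,0,0,0])

```text
clock: 7.1
position: [0.423, 0.0048, 0.2025]
ee_rot: [-0.002, 0.71, 0.705, -0.001]
contact_force: [1.5, -0.2, -1.0]
width: 0.0422
gripper_force: 0.0
```

Run:
```python
from h import *
p,r,s=st(); print(p,s["contact_force"],s["qpos"].round(3),s["clock"])
a=np.radians(28); c,n=np.cos(a),np.sin(a)
# standoff 90 mm above the guessed key
k=np.array([.575,.0065,.100]); zt=np.array([n,0,-c])
shares(R.from_matrix(np.array([[-c,0,-n],[0,1,0],zt]).T),k+zt*(.019-.1))
```

```text
[0.42299152 0.00475757 0.20247523] [ 1.49372116 -0.17426373 -0.98141828] [-0.154  0.067  1.845  0.     1.233 -0.147] 7.1
shift m [0.0025 0.1141 0.0304] rot deg [-22.22 -22.13 -88.4 ]
```

apply_moves(xyz=[[0,0,0],[0,0,0],[0,0,0],[0,0,0],[0,0,0],[0,0,0],[0,0,0],[0,0,0]], rot=[[-0.037,-0.037,-0.147],[-0.037,-0.037,-0.147],[-0.037,-0.037,-0.147],[-0.037,-0.037,-0.147],[-0.037,-0.037,-0.147],[-0.037,-0.037,-0.147],[-0.037,-0.037,-0.147],[-0.037,-0.037,-0.147]], hand=[0.4,0.4,0.4,0.4,0.4,0.4,0.4,0.4])

```text
clock: 8.1
position: [0.4231, 0.005, 0.2008]
ee_rot: [0.203, 0.157, 0.967, -0.001]
contact_force: [0.3, 1.0, 0.3]
width: 0.0596
gripper_force: 0.0
```

apply_moves(xyz=[[0,0,0],[0,0,0],[0,0,0]], rot=[[-0.037,-0.037,-0.147],[-0.037,-0.037,-0.147],[0,0,0]], hand=[0.4,0.4,0.4])

```text
clock: 8.48
position: [0.4227, 0.0045, 0.2005]
ee_rot: [0.241, 0.011, 0.971, 0.0]
contact_force: [0.2, -0.4, 0.7]
width: 0.0599
gripper_force: 0.0
```

Run:
```python
from h import *
p,r,s=st(); print(p,r.as_matrix().round(3),s["qpos"].round(3),s["clock"])
a=np.radians(28); c,n=np.cos(a),np.sin(a)
k=np.array([.575,.0065,.100]); zt=np.array([n,0,-c])
shares(R.from_matrix(np.array([[-c,0,-n],[0,1,0],zt]).T),k+zt*(.019-.1))
t=get_image("top"); w=get_image("wrist")
im=np.hstack([cv2.resize(t["pixels"][240:370,250:380,::-1],(390,390),interpolation=cv2.INTER_CUBIC),cv2.resize(w["pixels"][:,:,::-1],None,fx=.64,fy=.64)[:, :][:, :410] if 0 else cv2.copyMakeBorder(cv2.resize(w["pixels"][:,:,::-1],(410,308)),0,82,0,0,0)])
cv2.imwrite("pics/c3.png",im); np.savez("w3.npz",pix=w["pixels"],p=p,r=r.as_quat())
```

```text
[0.42267024 0.00449153 0.20052764] [[-0.884  0.022  0.467]
 [ 0.022  1.    -0.005]
 [-0.467  0.006 -0.884]] [-0.253 -0.18   2.189  0.182  0.667 -1.917] 8.475
shift m [-0.0875  0.0044  0.079 ] rot deg [-0.3  -0.16 -1.27]
```

View pics/c3.png

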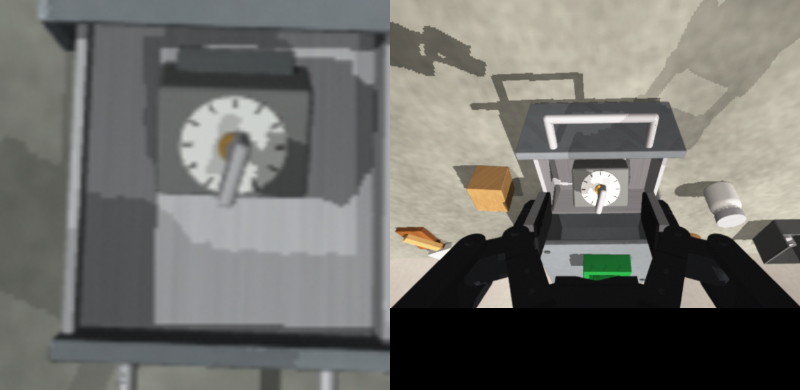

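The top crop shows the drawer out, with the key bar from about (243,135) to (228,205) in the 3x crop. The wrist view (right) shows the dial at about (600,187). I'll move to the standoff on the key's axis and look closer.

apply_moves(xyz=[[-0.12,0.005,0],[-0.12,0.005,0],[-0.05,0.005,0.06],[0,0,0.1],[0,0,0.1],[0,0,0]], rot=[[0,0,-0.021],[0,0,0],[0,0,0],[0,0,0],[0,0,0],[0,0,0]], hand=[0.4,0.4,0.4,0.4,0.4,0.4])

```text
clock: 9.32
position: [0.5377, 0.009, 0.1716]
ee_rot: [0.24, -0.001, 0.971, -0.002]
contact_force: [-0.3, 0.2, -0.8]
width: 0.06
gripper_force: 0.0
```

Run:
```python
from h import *
p,r,s=st(); print(p,r.as_matrix().round(3),s["qpos"].round(3),s["clock"])
w=get_image("wrist"); np.savez("w4.npz",pix=w["pixels"],p=p,r=r.as_quat(),T=w["tool_from_camera"],k=[w["fovy"],w["cx"],w["cy"]])
# where the guess lands
T=np.array(w["tool_from_camera"]); f,cc=cam(w)
def wp(P):
    q=np.linalg.inv(T)@np.append(r.inv().apply(np.array(P)-p),1); return (q[:2]/q[2]*f+cc).round(1)
a=np.radians(28); ax=np.array([-np.sin(a),0,np.cos(a)])
for dx in(0,.01): k=np.array([.575+dx,.0065,.1]); print(wp(k),wp(k+.011*ax),wp(k-.032*ax))
cv2.imwrite("pics/w4.png",cv2.resize(w["pixels"][140:380,180:460,::-1],None,fx=2.5,fy=2.5,interpolation=cv2.INTER_CUBIC))
```

```text
[0.53765409 0.00899082 0.17156514] [[-0.885 -0.001  0.465]
 [-0.004  1.    -0.004]
 [-0.465 -0.005 -0.885]] [-0.161  0.054  2.066  0.136  0.547 -1.834] 9.325
[318.2 245.2] [318.  251.3] [318.8 230.1]
[318.3 255.2] [318.1 261.5] [318.9 239.4]
```

View pics/w4.png

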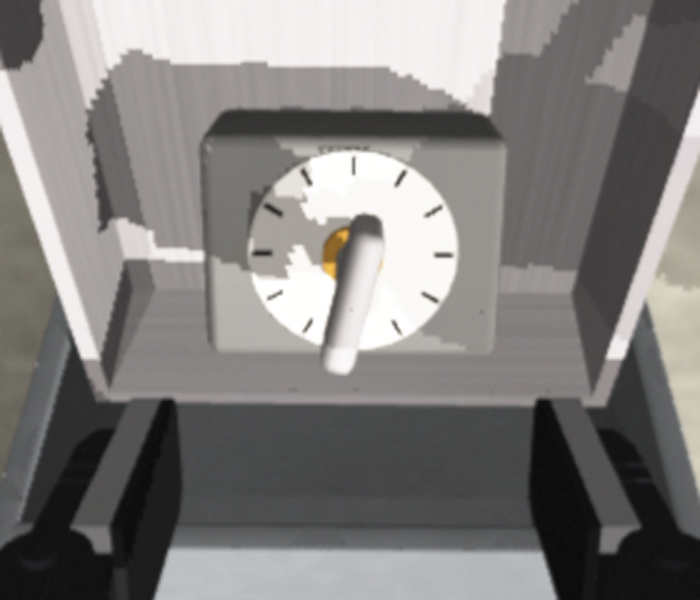

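The wrist crop shows the dial centred at (354,251) in the crop, which is (321.6,240.4) in the image. The key's top face runs from (370,240) to (340,362), so it is turned a little from tool x.

```bash
cat >> h.py <<'E'
def wray(uv,d,p,r):
    f=240/np.tan(np.radians(d["k"][0])/2); T=d["T"]; v=np.append((np.array(uv)-d["k"][1:])/f,1)
    return r.apply((T@np.append([0,0,0],1))[:3])+p, r.apply(T[:3,:3]@v)
def hit(o,v,q,n): return o+v*np.dot(q-o,n)/np.dot(v,n)
E
python3 - <<'E'
from h import *
t=get_image("top"); sc=get_image("scene")
print("dial top",plane(t,(327.9,289),.0717).round(4),"scene",plane(sc,(328.1,276.6),.0717).round(4))
d=np.load("w4.npz"); p=d["p"]; r=R.from_quat(d["r"])
a=np.radians(28); ax=np.array([-np.sin(a),0,np.cos(a)])
px=lambda u,v:(180+u/2.5,140+v/2.5)
k=np.array([.585,.008,.1])
print("dial wrist",hit(*wray(px(354,251),d,p,r),k-.032*ax,ax).round(4),"expected",(k-.032*ax).round(4))
e=[hit(*wray(px(*q),d,p,r),k+.011*ax,ax) for q in((370,238),(340,364))]
m=(e[0]+e[1])/2-.011*ax; dv=r.inv().apply(e[0]-e[1]); print("key centre",m.round(4),"len",np.linalg.norm(dv),"angle",np.degrees(np.arctan2(dv[1],dv[0])))
E
```

```text
dial top [0.5977 0.0074 0.0717] scene [0.5982 0.0069 0.0717]
dial wrist [0.6007 0.0086 0.0721] expected [0.6    0.008  0.0717]
key centre [0.5847 0.0089 0.0998] len 0.035616871650751995 angle 12.394628121010685
```

```bash
cat >> h.py <<'E'
a=np.radians(28); c_,n_=np.cos(a),np.sin(a); ax=np.array([-n_,0,c_])
def keypose(ang):
    return R.from_matrix(np.array([[-c_,0,-n_],[0,1,0],-ax]).T)*R.from_rotvec([0,0,np.radians(ang)])
K=np.array([.584,.008,.1])
E
python3 - <<'E'
from h import *
shares(keypose(12.4),K-ax*(.019-.1)); shares(keypose(12.4),K-ax*.019)
E
```

```text
shift m [-0.0047 -0.0004  0.0065] rot deg [-0.29  0.13 12.65]
shift m [-4.600e-03  1.000e-04  1.065e-01] rot deg [-0.29  0.13 12.65]
```

apply_moves(xyz=[[-0.0155,0,0],[0,0,0],[0,0,0.08],[0,0,0.08],[0,0,0.08],[0,0,0.08],[0,0,0.035],[0,0,0]], rot=[[-0.005,0.002,0.105],[0,0,0.105],[0,0,0],[0,0,0],[0,0,0],[0,0,0],[0,0,0],[0,0,0]], hand=[0.2,0.2,0.2,0.2,0.2,0.2,0.2,0.2])

```text
clock: 10.48
position: [0.5926, 0.0083, 0.0826]
ee_rot: [0.24, 0.104, 0.965, 0.026]
contact_force: [-0.6, -0.1, 0.7]
width: 0.0517
gripper_force: 0.0
```

Run:
```python
from h import *
p,r,s=st(); print(p,s["contact_force"],s["qpos"].round(3),s["width"])
shares(keypose(12.4),K-ax*.019)
```

```text
[0.59261638 0.00826695 0.08264668] [-0.57583684 -0.05166714  0.66014675] [-0.146  0.259  2.098  0.227  0.308 -1.701] 0.0517025975494676
shift m [-0.0006 -0.0001 -0.0004] rot deg [-0.   -0.04  0.05]
```

apply_moves(xyz=[[0,0,0],[0,0,0],[0,0,0],[0,0,0],[0,0,0]], rot=[[0,0,0],[0,0,0],[0,0,0],[0,0,0],[0,0,0]], hand=[-1,-1,-1,-1,-1], force=70)

```text
clock: 11.1
position: [0.5927, 0.0082, 0.0833]
ee_rot: [0.241, 0.104, 0.965, 0.026]
contact_force: [-3.8, -0.1, 6.0]
width: 0.0077
gripper_force: 69.9
```

apply_moves(xyz=[[0,0,0],[0,0,0],[0,0,0],[0,0,0]], rot=[[0,0,0.08],[0,0,0.1],[0,0,0.1],[0,0,0]], hand=[-1,-1,-1,-1])

```text
clock: 11.6
position: [0.5928, 0.0086, 0.0834]
ee_rot: [0.235, 0.244, 0.939, 0.061]
contact_force: [-2.8, 3.0, 6.1]
width: 0.0078
gripper_force: 70.0
```

Run:
```python
from h import *
p,r,s=st(); print(p,s["contact_force"],s["moment"],s["qpos"].round(3),s["width"])
print("moment about tool z",r.inv().apply(s["moment"])); shares(keypose(12.4+16.8),K-ax*.019)
```

```text
[0.5928186  0.00864223 0.08337548] [-2.8494082   3.0415826   6.06614249] [0.37161173 0.15689161 0.09529289] [-0.145  0.258  2.098  0.228  0.307 -1.407] 0.007763191975241127
moment about tool z [-0.24892909  0.31873973  0.09072092]
shift m [-0.0003 -0.0006  0.0002] rot deg [0.04 0.04 0.01]
```

apply_moves(xyz=[[0,0,0],[0,0,0],[0,0,0],[0,0,0],[0,0,0],[0,0,0],[0,0,0],[0,0,0]], rot=[[0,0,0.12],[0,0,0.12],[0,0,0.12],[0,0,0.12],[0,0,0.12],[0,0,0.12],[0,0,0.12],[0,0,0]], hand=[-1,-1,-1,-1,-1,-1,-1,-1])

```text
clock: 12.6
position: [0.5938, 0.0094, 0.084]
ee_rot: [0.186, 0.621, 0.745, 0.156]
contact_force: [0.5, 8.2, 5.3]
width: 0.0079
gripper_force: 69.6
```

Run:
```python
from h import *
p,r,s=st(); print(s["contact_force"],s["qpos"].round(3),s["width"],r.inv().apply(s["moment"]))
shares(keypose(12.4+16.8+50.4),K-ax*.019)
t=get_image("top"); w=get_image("wrist")
im=np.hstack([cv2.resize(t["pixels"][240:370,250:380,::-1],(390,390),interpolation=cv2.INTER_CUBIC),cv2.copyMakeBorder(cv2.resize(w["pixels"][:,:,::-1],(410,308)),0,82,0,0,0)])
cv2.imwrite("pics/c5.png",im)
```

```text
[0.48801723 8.19855513 5.32333501] [-0.144  0.258  2.097  0.23   0.307 -0.528] 0.007908478898227267 [-0.452812    1.07743889  0.11606922]
shift m [-0.0012 -0.0014  0.0002] rot deg [ 0.16 -0.04 -0.01]
```

View pics/c5.png

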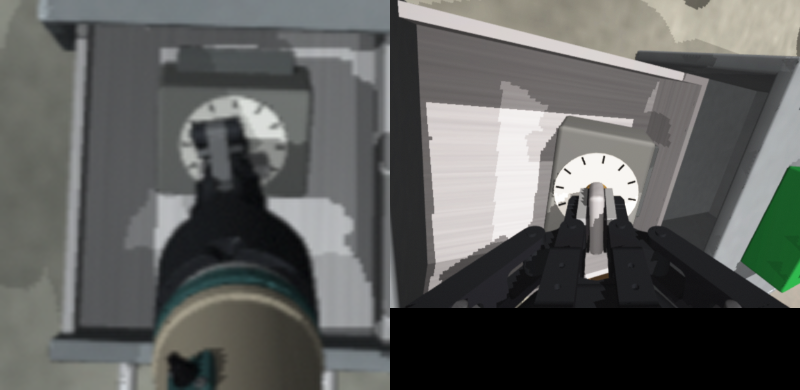

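The key is held between the pads and turning with the gripper, and forces are small. Winding on in stages.

apply_moves(xyz=[[0.004,0,0],[0,0,0],[0,0,0],[0,0,0],[0,0,0],[0,0,0],[0,0,0],[0,0,0]], rot=[[0,0,0.12],[0,0,0.13],[0,0,0.13],[0,0,0.13],[0,0,0.13],[0,0,0.13],[0,0,0.13],[0,0,0]], hand=[-1,-1,-1,-1,-1,-1,-1,-1])

```text
clock: 13.7
position: [0.5952, 0.009, 0.0847]
ee_rot: [0.097, 0.891, 0.383, 0.225]
contact_force: [2.3, 1.6, 6.4]
width: 0.0079
gripper_force: 69.5
```

Run:
```python
from h import *
p,r,s=st(); print(s["contact_force"],s["qpos"].round(3),s["width"],r.inv().apply(s["moment"]))
shares(keypose(12.4+16.8+50.4+54),K-ax*.019); print(r.as_matrix().round(2))
```

```text
[2.34837369 1.57868672 6.44663615] [-0.143  0.258  2.096  0.224  0.303  0.419] 0.007919833500840936 [-0.17857564  0.3289905   0.09017394]
shift m [-0.0026 -0.0012  0.0002] rot deg [ 0.29 -0.19  0.1 ]
[[ 0.61  0.64  0.47]
 [ 0.73 -0.69 -0.  ]
 [ 0.33  0.35 -0.88]]
```

apply_moves(xyz=[[0,0,0],[0,0,0],[0,0,0],[0,0,0],[0,0,0],[0,0,0],[0,0,0],[0,0,0]], rot=[[0,0,0.12],[0,0,0.13],[0,0,0.13],[0,0,0.13],[0,0,0.13],[0,0,0.13],[0,0,0.13],[0,0,0]], hand=[-1,-1,-1,-1,-1,-1,-1,-1])

```text
clock: 14.7
position: [0.5956, 0.0076, 0.0849]
ee_rot: [-0.015, 0.967, -0.063, 0.245]
contact_force: [1.3, -4.3, 6.1]
width: 0.0079
gripper_force: 69.6
```

apply_moves(xyz=[[0,0,0],[0,0,0],[0,0,0],[0,0,0],[0,0,0],[0,0,0],[0,0,0],[0,0,0]], rot=[[0,0,0.12],[0,0,0.13],[0,0,0.13],[0,0,0.13],[0,0,0.13],[0,0,0.13],[0,0,0.13],[0,0,0]], hand=[-1,-1,-1,-1,-1,-1,-1,-1])

```text
clock: 15.7
position: [0.5949, 0.0065, 0.0845]
ee_rot: [-0.123, 0.833, -0.496, 0.212]
contact_force: [-1.9, -13.4, 7.2]
width: 0.008
gripper_force: 69.9
```

Run:
```python
from h import *
p,r,s=st(); print(s["contact_force"],s["qpos"].round(3),s["width"],r.inv().apply(s["moment"]))
shares(keypose(12.4+16.8+50.4+54*3),K-ax*.019); print(r.as_matrix().round(2))
```

```text
[ -1.88651483 -13.43052176   7.24066597] [-0.146  0.258  2.097  0.22   0.302  2.304] 0.007959508071231214 [-1.08520286  1.6422709   0.10192407]
shift m [-0.0025  0.0013  0.0002] rot deg [-0.19 -0.39  0.16]
[[ 0.42 -0.77  0.47]
 [-0.88 -0.48 -0.  ]
 [ 0.23 -0.42 -0.88]]
```

About 229° is wound and q6 is at 2.30. I'll open, back the wrist off a half turn around the key and regrasp, using an axis point refined from the circle the TCP traced.

apply_moves(xyz=[[0,0,0],[0,0,0],[0,0,0],[0,0,0]], rot=[[0,0,0],[0,0,0],[0,0,0],[0,0,0]], hand=[0.5,0.5,0.5,0.5])

```text
clock: 16.2
position: [0.592, 0.0097, 0.0818]
ee_rot: [-0.123, 0.834, -0.496, 0.207]
contact_force: [-0.3, -0.5, 0.7]
width: 0.0641
gripper_force: 0.0
```

Run:
```python
from h import *
p,r,s=st(); print(p,s["contact_force"],s["qpos"].round(3),s["width"])
shares(keypose(12.4+16.8+50.4+54*3),np.array([.5942,.008,.0838]))
```

```text
[0.59198751 0.00973248 0.08183654] [-0.33095264 -0.50478722  0.67148163] [-0.143  0.26   2.1    0.224  0.306  2.304] 0.06407358701268831
shift m [ 0.0029 -0.0017 -0.0007] rot deg [0.07 0.06 0.09]
```

apply_moves(xyz=[[0.0095,-0.0055,0],[0,0,0],[0,0,0],[0,0,0],[0,0,0],[0,0,0],[0,0,0],[0,0,0]], rot=[[0,0,0],[0,0,-0.167],[0,0,-0.167],[0,0,-0.167],[0,0,-0.167],[0,0,-0.167],[0,0,-0.167],[0,0,-0.167]], hand=[0.5,0.5,0.5,0.5,0.5,0.5,0.5,0.5])

```text
clock: 17.2
position: [0.595, 0.0076, 0.0836]
ee_rot: [0.019, 0.967, 0.076, 0.241]
contact_force: [0.8, 0.8, 0.4]
width: 0.0639
gripper_force: 0.0
```

apply_moves(xyz=[[0,0,0],[0,0,0],[0,0,0],[0,0,0],[0,0,0],[0,0,0],[0,0,0],[0,0,0]], rot=[[0,0,-0.167],[0,0,-0.167],[0,0,-0.167],[0,0,-0.167],[0,0,-0.167],[0,0,-0.167],[0,0,-0.167],[0,0,-0.167]], hand=[0.5,0.5,0.5,0.5,0.5,0.5,0.5,0.5])

```text
clock: 18.2
position: [0.595, 0.0076, 0.0836]
ee_rot: [0.17, 0.692, 0.681, 0.172]
contact_force: [0.6, -0.0, -0.1]
width: 0.0638
gripper_force: 0.0
```

apply_moves(xyz=[[0,0,0],[0,0,0],[0,0,0],[0,0,0]], rot=[[0,0,-0.167],[0,0,-0.167],[0,0,-0.167],[0,0,0]], hand=[0.5,0.5,0.5,0.5])

```text
clock: 18.7
position: [0.5949, 0.0076, 0.0835]
ee_rot: [0.208, 0.495, 0.835, 0.123]
contact_force: [0.3, 0.4, -0.1]
width: 0.0641
gripper_force: 0.0
```

Run:
```python
from h import *
p,r,s=st(); print(p,s["contact_force"],s["qpos"].round(3),s["width"])
shares(keypose(12.4+16.8+50.4+54*3-180),np.array([.5942,.008,.0838]))
```

```text
[0.59494906 0.00764665 0.08352443] [ 0.30443062  0.44245271 -0.12996772] [-0.146  0.261  2.092  0.224  0.312 -0.844] 0.0641175871795891
shift m [ 0.0006 -0.0003 -0.0006] rot deg [-0.04 -0.02  0.31]
```

apply_moves(xyz=[[0,0,0],[0,0,0],[0,0,0],[0,0,0],[0,0,0],[0,0,0]], rot=[[0,0,0],[0,0,0],[0,0,0],[0,0,0],[0,0,0],[0,0,0]], hand=[-1,-1,-1,-1,-1,-1], force=70)

```text
clock: 19.45
position: [0.5946, 0.0076, 0.0835]
ee_rot: [0.208, 0.494, 0.835, 0.123]
contact_force: [-2.4, -1.6, 1.5]
width: 0.0079
gripper_force: 68.6
```

apply_moves(xyz=[[0,0,0],[0,0,0],[0,0,0],[0,0,0],[0,0,0],[0,0,0],[0,0,0],[0,0,0]], rot=[[0,0,0.12],[0,0,0.13],[0,0,0.13],[0,0,0.13],[0,0,0.13],[0,0,0.13],[0,0,0.13],[0,0,0]], hand=[-1,-1,-1,-1,-1,-1,-1,-1])

```text
clock: 20.45
position: [0.5944, 0.0076, 0.0834]
ee_rot: [0.129, 0.819, 0.521, 0.204]
contact_force: [-3.5, -1.7, 2.7]
width: 0.0081
gripper_force: 68.8
```

apply_moves(xyz=[[0,0,0],[0,0,0],[0,0,0],[0,0,0],[0,0,0],[0,0,0],[0,0,0],[0,0,0]], rot=[[0,0,0.12],[0,0,0.13],[0,0,0.13],[0,0,0.13],[0,0,0.13],[0,0,0.13],[0,0,0.13],[0,0,0]], hand=[-1,-1,-1,-1,-1,-1,-1,-1])

```text
clock: 21.45
position: [0.5943, 0.0078, 0.0833]
ee_rot: [0.023, 0.966, 0.093, 0.24]
contact_force: [-2.5, -1.5, 3.2]
width: 0.008
gripper_force: 68.9
```

Run:
```python
from h import *
p,r,s=st(); print(s["contact_force"],s["qpos"].round(3),s["width"],r.inv().apply(s["moment"]))
shares(keypose(61.6+108),np.array([.5942,.008,.0838])); print(r.as_matrix().round(2))
```

```text
[-2.51345032 -1.51365381  3.23337055] [-0.146  0.26   2.093  0.224  0.313  1.036] 0.007963761170777786 [-0.14537045 -0.47148885 -0.02789842]
shift m [ 0.0002 -0.0001 -0.0005] rot deg [-0.03  0.09  0.6 ]
[[ 0.87  0.17  0.47]
 [ 0.19 -0.98  0.  ]
 [ 0.46  0.09 -0.88]]
```

apply_moves(xyz=[[-0.007,0,0],[0,0,0],[0,0,0],[0,0,0],[0,0,0]], rot=[[0,0,0.08],[0,0,0.1],[0,0,0.1],[0,0,0.1],[0,0,0]], hand=[-1,-1,-1,-1,-1])

```text
clock: 22.08
position: [0.5942, 0.0078, 0.0833]
ee_rot: [-0.024, 0.965, -0.097, 0.241]
contact_force: [1.0, 5.4, 1.8]
width: 0.0078
gripper_force: 83.5
```

```bash
cat >> h.py <<'E'
def ang():
    p,r,s=st(); print(p.round(4),"F",s["contact_force"].round(1),"M",r.inv().apply(s["moment"]).round(2),"q",s["qpos"].round(3),"eff6",s["effort"][5],s["clock"])
    v=(keypose(0).inv()*r).as_rotvec(); print("angle",np.degrees(v).round(2))
E
python3 -c "from h import *; ang()"
```

```text
[0.5942 0.0078 0.0833] F [1.  5.4 1.8] M [ 0.65 -0.   -1.36] q [-0.146  0.26   2.096  0.228  0.307  1.424] eff6 1.499609425663948 22.075
angle [ 1.2000e-01  0.0000e+00 -1.6855e+02]
```

apply_moves(xyz=[[0,0,0],[0,0,0],[0,0,0]], rot=[[0,0,0.03],[0,0,0.03],[0,0,0]], hand=[-1,-1,-1], force=100)

```text
clock: 22.45
position: [0.5942, 0.0078, 0.0834]
ee_rot: [-0.031, 0.962, -0.126, 0.241]
contact_force: [0.6, 6.0, 2.4]
width: 0.0077
gripper_force: 123.5
```

```bash
python3 -c "from h import *; ang()"
```

```text
[0.5942 0.0078 0.0834] F [0.6 6.  2.4] M [ 0.92 -0.03 -2.23] q [-0.146  0.26   2.096  0.227  0.308  1.485] eff6 2.298889607191086 22.45
angle [ 1.2000e-01  3.0000e-02 -1.6511e+02]
```

At the stop: torque rose from about 0.1–0.2 to over 2 N m. I'll take off most of the twist and tug the drawer gently towards -x to confirm it's at its end before letting go.

apply_moves(xyz=[[0,0,0],[-0.014,0.004,-0.008],[0,0,0],[0,0,0]], rot=[[0,0,-0.06],[0,0,0],[0,0,0],[0,0,0]], hand=[-1,-1,-1,-1], force=70)

```text
clock: 22.95
position: [0.5939, 0.0077, 0.0836]
ee_rot: [-0.025, 0.964, -0.098, 0.244]
contact_force: [23.6, 13.2, -19.1]
width: 0.0076
gripper_force: 97.9
```

```bash
python3 -c "from h import *; ang()"
```

```text
[0.5939 0.0077 0.0836] F [ 23.6  13.2 -19.1] M [ 2.27  1.09 -1.42] q [-0.147  0.258  2.101  0.238  0.299  1.416] eff6 1.4053407311439514 22.95
angle [ 5.9000e-01 -2.0000e-02 -1.6839e+02]
```

apply_moves(xyz=[[0.012,-0.004,0.008],[0,0,0],[0,0,0],[0,0,0],[0,0,0],[0,0,-0.06],[0,0,-0.15],[0,0,-0.15]], rot=[[0,0,-0.04],[0,0,0],[0,0,0],[0,0,0],[0,0,0],[0,0,0],[0,0,0],[0,0,0]], hand=[-1,-1,0.3,0.3,0.3,0.3,0.3,0.3])

```text
clock: 23.95
position: [0.5407, 0.0072, 0.178]
ee_rot: [-0.02, 0.967, -0.081, 0.24]
contact_force: [0.5, -0.5, 0.2]
width: 0.0554
gripper_force: 0.0
```

apply_moves(xyz=[[0,0,-0.15],[0,0,-0.1],[0,0,0]], rot=[[0,0,0],[0,0,0],[0,0,0]], hand=[0.3,0.3,0.3])

```text
clock: 24.32
position: [0.5071, 0.0071, 0.2466]
ee_rot: [-0.02, 0.966, -0.081, 0.243]
contact_force: [0.4, -1.1, -0.3]
width: 0.0553
gripper_force: 0.0
```

Run:
```python
from h import *
ang()
t=get_image("top"); w=get_image("wrist")
im=np.hstack([cv2.resize(t["pixels"][:,140:500,::-1],(400,533)),cv2.copyMakeBorder(cv2.resize(w["pixels"][:,:,::-1],(400,300)),0,233,0,0,0)])
cv2.imwrite("pics/c6.png",im)
```

```text
[0.5071 0.0071 0.2466] F [ 0.4 -1.1 -0.3] M [-0.02 -0.18 -0.  ] q [-0.187 -0.079  1.989  0.128  0.75   1.48 ] eff6 0.008546244353055954 24.325
angle [ 4.0000e-01  6.0000e-02 -1.7042e+02]
```

View pics/c6.png

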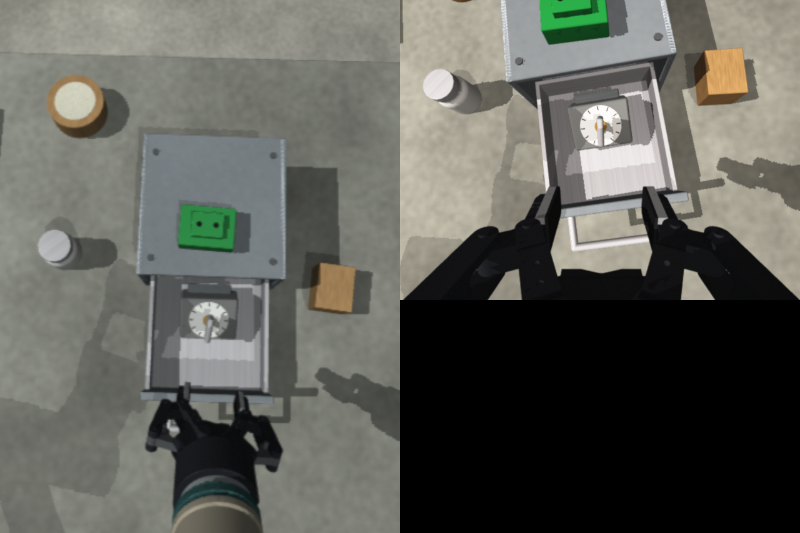

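The picture shows the drawer out, the jar, carton and block undisturbed, and the key free and roughly along x. The final angle is worth a precise check, so I'll take a closer wrist crop.

Run:
```python
from h import *
p,r,s=st()
w=get_image("wrist"); np.savez("w7.npz",pix=w["pixels"],p=p,r=r.as_quat(),T=w["tool_from_camera"],k=[w["fovy"],w["cx"],w["cy"]])
cv2.imwrite("pics/w7.png",cv2.resize(w["pixels"][140:260,260:400,::-1],None,fx=5,fy=5,interpolation=cv2.INTER_CUBIC))
```

```text
(no output)
```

View pics/w7.png

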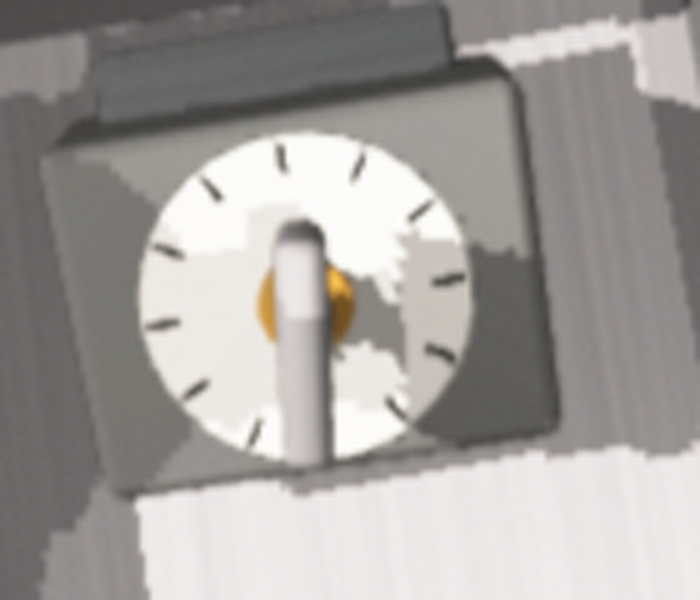

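The key's top face runs from (298,240) to (306,465) in the crop. I'll compute its angle about the axis.

Run:
```python
from h import *
def run(f,o,sc,e):
    d=np.load(f); p=d["p"]; r=R.from_quat(d["r"])
    e=[hit(*wray((o[0]+u/sc,o[1]+v/sc),d,p,r),K+.011*ax,ax) for u,v in e]
    dv=keypose(0).inv().apply(e[0]-e[1]); print(((e[0]+e[1])/2-.011*ax).round(4),np.linalg.norm(dv),np.degrees(np.arctan2(dv[1],dv[0])))
run("w4.npz",(180,140),2.5,[(370,238),(340,364)])
run("w7.npz",(260,140),5,[(298,240),(306,465)])
```

```text
[0.5843 0.0089 0.1001] 0.0355405323682261 12.182659798706524
[0.586  0.0079 0.1011] 0.03846820694201604 -172.3222062523247
```

The key sits at about 187.7°, where the tool met the firm stop. It stayed there while the tool was pushed on to 195° at more than 2 N m, so it is fully wound. The drawer is at its stop and the robot is clear.

```bash
python3 -c "
from rig import job
print(job.sign_off())"
```

```text
the job is handed in; nothing more can be done
None
```

The drawer is out at its stop, the timer key is wound to its firm stop and released, and the jar, carton and block look undisturbed; I handed the job in at about 24 s. The key turned about 355° (6.2 rad), so I take it that it started about 0.2 rad up from run down.

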